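# Eject the vial rack with the dual release keys

### The job

Release the blue vial rack from the sampler's dock: put one fingertip on each of the two orange keys, press both down together, and keep both fully down until the dock's own spring has slid the rack all the way out to the front stop. Then let go so that both keys spring up. Do not touch the rack or its vials, and leave everything else on the bench where it stands.

Things in the scene. Friction and masses are not known exactly. Their poses are not given: they have to be found in the camera images.
- dock: Vial sampler's loading dock, fixed on the bench, white, 378 x 150 mm. Origin on the bench top under it; its -x points out of the open front (towards the robot), +y to the left key, z up. The open deck with the rack is 14 mm above the bench between 32 mm high guides; behind it come the bridge with the keys (x 6 to 120 mm) and a console with steel drum (x 120 to 255 mm, 92 mm high).
- bridge_top (a point): Point on the charcoal roof of the bridge midway between the two orange keys, 60 mm above the bench. Inside, each key's foot locks the rack, and a damped spring pushes the rack to the front. The rack moves only while BOTH keys are more than 6 mm down; it then creeps 47 mm to the front stop in about 2 to 6 s. If a key comes up early, the rack catches at a halfway tooth.
- front_stop (a point): Middle of the rack-side face of the dark front stop, a bar 10 mm high across the front end of the deck (dock x = -115 mm); this point is at deck height, 14 mm above the bench. The rack's front wall rests against it when the rack is fully out.
- key_left: Left orange release key, a square cap 28 x 28 mm; origin at the centre of its top face, axes as the dock's. Up, the top face is 70 mm above the bench (dock x = 40, y = +30 mm). Pressed straight down 8 mm to its stop (top face then 62 mm above the bench, 2 mm proud of the roof); springs back when let go. Takes 1.5 N to start, 5 N at the bottom, plus up to 2 N of rubbing while the rack is locked.
- key_right: Right orange release key, the same as the left one, at dock x = 40 mm, y = -30 mm (60 mm between the key centres, 32 mm free between the caps). Origin at the centre of its top face, axes as the dock's.
- rack: Loose blue vial rack of 2 x 3 cells, 68 mm (x) x 98 mm (y) x 40 mm high, with a toothed tongue to the rear under the bridge; axes as the dock's, origin at the centre of its underside, 14 mm above the bench. The origin lies at dock x = -34 mm when locked home and at dock x = -81 mm against the front stop. Holds four vials. Not to be touched.
- rack_vial0: Amber glass vial, 25 mm in diameter, 62 mm tall, with a white screw cap 23 mm wide; origin at the centre of its underside, z up. Stands in a cell of the blue rack, its foot 3 mm above the rack's underside (cap top 79 mm above the bench). Not to be touched.
- rack_vial1: Amber glass vial, 25 mm in diameter, 62 mm tall, with a white screw cap 23 mm wide; origin at the centre of its underside, z up. Stands in a cell of the blue rack, its foot 3 mm above the rack's underside (cap top 79 mm above the bench). Not to be touched.
- rack_vial2: Amber glass vial, 25 mm in diameter, 62 mm tall, with a white screw cap 23 mm wide; origin at the centre of its underside, z up. Stands in a cell of the blue rack, its foot 3 mm above the rack's underside (cap top 79 mm above the bench). Not to be touched.
- rack_vial3: Amber glass vial, 25 mm in diameter, 62 mm tall, with a white screw cap 23 mm wide; origin at the centre of its underside, z up. Stands in a cell of the blue rack, its foot 3 mm above the rack's underside (cap top 79 mm above the bench). Not to be touched.
- vial_a: Amber glass vial, 25 mm in diameter, 62 mm tall, with a white screw cap 23 mm wide; origin at the centre of its underside, z up. Bystander on the bench left of the dock's deck.
- vial_b: Amber glass vial, 25 mm in diameter, 62 mm tall, with a white screw cap 23 mm wide; origin at the centre of its underside, z up. Bystander on the bench right of the bridge.
- vial_c: Amber glass vial, 25 mm in diameter, 62 mm tall, with a white screw cap 23 mm wide; origin at the centre of its underside, z up. Bystander on the bench left of the bridge.
- beaker: Bystander: clear glass beaker, 68 mm wide, 85 mm tall, on the robot's left; origin at the centre of its underside.
- jar: Bystander: amber jar with white lid, 64 mm wide, 85 mm tall, on the robot's right; origin at the centre of its underside.
- marker: Bystander: white marker pen with green cap, 120 mm long, 15 mm thick, lying on the robot's left; origin at its middle, on the bench.
- spare_rack: Bystander: empty blue vial rack without tongue, 68 x 98 x 40 mm, on the bench at the robot's right; origin at the centre of its underside.
- spatula: Bystander: steel lab spoon, 170 mm long, lying on the robot's right; origin at its middle, on the bench.

How it is judged (in metres and radians):
On the way, in this order (a step that is already met when the one before it is completed fails the run):
1. both keys pressed down (more than 6 mm of their 8 mm) at the same time, one fingertip on each, the rack not yet out (z of each of key_left, key_right in the frame of dock below 0.064 m and contact force between the fingers and key_left above 0.5 N and contact force between the fingers and key_right above 0.5 N and x of rack in the frame of dock above -0.064 m), for 0.2 s.
2. the rack out at the front stop (within 3 mm) with both keys still down under the fingertips (z of each of key_left, key_right in the frame of dock below 0.064 m and contact force between the fingers and key_left above 0.5 N and contact force between the fingers and key_right above 0.5 N and x of rack in the frame of dock below -0.078 m), for 0.1 s.
At the end, for the whole second after the job is handed in: The rack stands at rest and level on the dock's deck against the front stop (within 3 mm), both keys are up again (within 1.5 mm), and the four vials stand upright in the rack's cells (x of rack in the frame of dock between -0.084 and -0.078 m and y of rack in the frame of dock between -0.004 and 0.004 m and z of rack in the frame of dock below 0.018 m and angle between rack's own z axis and vertical below 0.05 rad and linear speed of rack below 0.01 m/s and z of each of key_left, key_right in the frame of dock above 0.0685 m and angle between each of rack_vial0, rack_vial1, rack_vial2, rack_vial3's own z axis and vertical below 0.2 rad and z of each of rack_vial0, rack_vial1, rack_vial2, rack_vial3 in the frame of rack below 0.01 m); the robot touches nothing.
It fails at once if one key pressed down on its own (one more than 6.5 mm down, the other less than 1 mm) ((z of key_left in the frame of dock below 0.0635 m and z of key_right in the frame of dock above 0.069 m) or (z of key_right in the frame of dock below 0.0635 m and z of key_left in the frame of dock above 0.069 m)).
It fails at once if a key let up (less than 4 mm down) while the rack is still on its way out (x of rack in the frame of dock between -0.072 and -0.042 m and z of any of key_left, key_right in the frame of dock above 0.066 m).
It fails at once if the robot touches the rack or a vial in it (contact force between any of the fingers, the arm and rack above 0.5 N or contact force between any of the fingers, the arm and rack_vial0 above 0.5 N or contact force between any of the fingers, the arm and rack_vial1 above 0.5 N or contact force between any of the fingers, the arm and rack_vial2 above 0.5 N or contact force between any of the fingers, the arm and rack_vial3 above 0.5 N).
It fails at once if the rack or a vial in it is lifted or tipped (z of rack in the frame of dock above 0.02 m or angle between rack's own z axis and vertical above 0.1 rad or angle between any of rack_vial0, rack_vial1, rack_vial2, rack_vial3's own z axis and vertical above 0.3 rad or z of any of rack_vial0, rack_vial1, rack_vial2, rack_vial3 in the frame of rack above 0.015 m).
It fails at once if something else on the bench is disturbed (moved more than 15 mm) (distance of any of vial_a, vial_b, vial_c, beaker, jar, marker, spare_rack, spatula from where it was at the start of the episode above 0.015 m).
It also fails if it takes over 51 s, if anything falls off the work surface, if the arm or the gripper's body presses on something with over 40 N, if the wrist force passes 120 N, or if a joint passes its speed limit or range.

### The arm

A 6-joint arm with a two-finger parallel gripper is mounted at the origin on the work surface. World frame = base frame: x ahead of the robot, y to its left, z up, the work surface at z = 0. Lengths are in mm, angles in rad, forces in N, time in s.
With the tool pointing down it reaches from about 300 to 775 mm from the base axis. Payload 14.6 kg.
Tool frame: the origin (TCP) lies on the centre line of the jaws, within the pads' length; the fingertips stand 19 mm ahead of it and the grasp point (between the pads) is the TCP (tip_extent is the distance from the TCP to the fingertips, in mm); z points along the fingers, x is the direction in which the jaws open and shut, and the axes are right-handed (so a half turn about z gives the same grasp; the last joint's range is limited). The gripper opens to 85 mm and grips with 20 to 120 N. Pads are 22 mm wide; open, the fingers measure 114 mm over their backs; the gripper's body (76 mm by 85 mm) begins 54 mm behind the grasp point. The pads swing forward as they close: fully open they stand 13 mm farther back than shut.
Start: joints at [1.28, 0.3, 1.521, -0, 1.321, -0.067], TCP at [122.063, 536.274, 250.281] pointing down, gripper open.
Joint ranges: [-3.03, 3.03], [-0.79, 2.21], [0.23, 2.52], [-1.04, 4.18], [0, 3.07], [-2.55, 2.55]. Speed limits (rad/s): [2.22, 2.22, 2.57, 3.14, 3.14, 3.14].

### API

Orientations are given as a unit quaternion [w, x, y, z].
In Python, from plant import * gives the robot as it stands.
- The arm moves only by the tool servo_tool, never from a script. Its argument "plan" is a list of rows, each an object with "dp": the shift along the tool's x, y, z in mm, a list of three; "turn": the turn about the tool's z in rad. In form: [{"dp": [tx, ty, tz], "turn": turn}, ...]. A call has 1 to 8 rows; each row is the pose to reach, as a shift and turn from the pose measured when the call began, along the tool's axes at that moment; what a row does not reach only later rows make up. A row lasts 1/12 s, in which the tool goes at most 41.7 mm and 7.16 degrees, less where a joint would pass 70% of its speed; a pose out of reach is approached as far as the arm can. A call with a gripper value outside its range is refused whole. "hand" is the finger opening in mm, from 0 to 85.4, set as the call begins (left out, the last holds). The fingers move at their own pace and stop on an object; "grip_force" is the grip in N (left out, the last holds). Time passes only in rows, so rows that repeat a pose let the fingers close. It gives the time, the measured TCP pose, the force and the opening at its end, in the units of the state.
- observe(): the state, without advancing time (a new reading comes with each control period).
- capture(name): name is "scene" or "top" or "wrist"; returns (picture, depth): 420x560x3 uint8, red, green, blue; 420x560 float32, mm along the optical axis (not along the pixel's ray), 0 where there is no reading.
- calibration(name): a dict with "fx", "fy", "cx", "cy" (pixels), "rvec" (rotation vector, rad) and "tvec" (3), from world to camera coordinates, as OpenCV has them; the wrist camera has in their place "mount" (4x4, takes a point from camera to tool coordinates, whose origin is the TCP and whose axes are the tool frame's). Camera axes: x right, y down, z forward; pixel columns grow to the right and rows downward; lengths in mm; the calibration is good to about 2 mm. The wrist camera is an equidistant fisheye: a pixel r from the principal point sees the ray r / f radians off the axis. A picture is of the moment at which its call begins: read the wrist's pose just before it. calibration takes no time and is no camera call.
- close_job(): hands the job in, once; it reports no verdict.
The state is a dict: "time": time; "joint_positions": joint angles; "qd": joint speeds; "effort": joint torques, N m; "tool_pos": TCP position; "tcp_rot": TCP orientation; "ft_force": force on the tool from outside, world axes, zero at the start; "moment": the same for the moment, N m; "finger_gap": finger opening in mm.
Only numpy, scipy, OpenCV 4.12 (cv2) and the standard library are available. Lean on these libraries where they do the work, as an engineer would, in place of code of your own. Each camera call takes 0.05 s, during which the arm holds its last target.

## Working session

There is one attempt and no reset: what is moved stays moved. The work goes in short steps, Python scripts to look and compute and a tool call to move; the robot and the scene stay as the last step left them, time stands still between calls to the robot, and variables do not carry over. Pictures are saved under pics/ and viewed, and the job is handed in when it is done.

Besides the shell and the picture viewer there is one more tool, called after "Emit:" as name(argument=value, ...), one argument or row to a line, values as JSON. servo_tool: Moves the arm, as the interface text tells. Its arguments: {"type":"object","properties":{"plan":{"type":"array","items":{"type":"object","properties":{"dp":{"type":"array","items":{"type":"number"}},"turn":{"type":"number"}}}},"hand":{"type":"number"},"grip_force":{"type":"number"}},"required":["plan"]}

```bash
mkdir -p pics; ls; python3 - <<'E'
from plant import *
import cv2,numpy as np
print(observe())
for n in ["scene","top","wrist"]:
    c=calibration(n);print(n,c)
    p,d=capture(n);cv2.imwrite(f"pics/{n}0.png",p[:,:,::-1]);np.save(f"pics/{n}0.npy",d)
E
```

```text
pics
{'time': 0.0, 'joint_positions': array([ 1.28041055e+00,  3.00510304e-01,  1.52157557e+00, -2.19454251e-05,
        1.32067979e+00, -6.65945168e-02]), 'qd': array([-0.00078555,  0.00051685,  0.00053266, -0.00250864,  0.00114278,
        0.00021518]), 'effort': array([ 5.02787425e-04, -5.43502021e+01, -3.61788654e+01, -9.48156890e-05,
        4.05250656e-03,  3.92056768e-05]), 'tool_pos': array([122.00646851, 536.08786285, 249.70212325]), 'tcp_rot': array([ 3.43232251e-04,  7.81640007e-01,  6.23729553e-01, -4.75700708e-04]), 'ft_force': array([-0.96787584,  0.39193461, -0.74247819]), 'moment': array([-0.00175669,  0.01373269, -0.00177365]), 'finger_gap': 85.1175575494592}
scene {'fx': 533.3602386767246, 'fy': 533.3602386767246, 'cx': 271.9193668534073, 'cy': 209.3147218223967, 'rvec': array([ 0.82597643,  2.65808268, -0.91585715]), 'tvec': array([ 410.2090975 , -163.38707779, 1627.87750269])}
top {'fx': 453.78816288131884, 'fy': 453.78816288131884, 'cx': 277.9764684521731, 'cy': 216.9605289444681, 'rvec': array([ 2.20555869, -2.19007693,  0.08614232]), 'tvec': array([  -8.66705211,  469.12469825, 1402.29025363])}
wrist {'fx': 325.19226210127806, 'fy': 325.19226210127806, 'cx': 276.87313058977225, 'cy': 206.20979172756975, 'mount': array([[ 9.99999369e-01,  1.08996475e-03, -2.72228070e-04,
        -5.05035334e-01],
       [-9.67342450e-04,  9.58609864e-01,  2.84721254e-01,
        -7.35326544e+01],
       [ 5.71296642e-04, -2.84720811e-01,  9.58610314e-01,
        -1.24012970e+02],
       [ 0.00000000e+00,  0.00000000e+00,  0.00000000e+00,
         1.00000000e+00]])}
```

View pics/scene0.png

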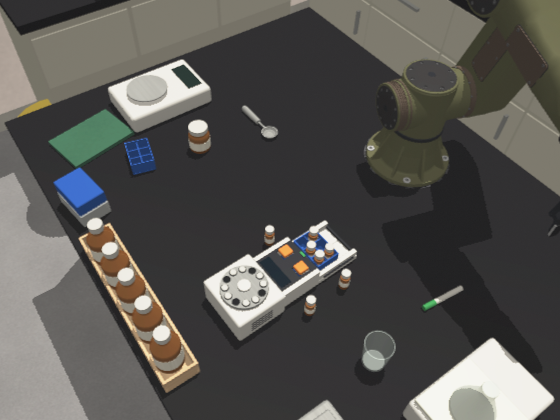

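View pics/top0.png

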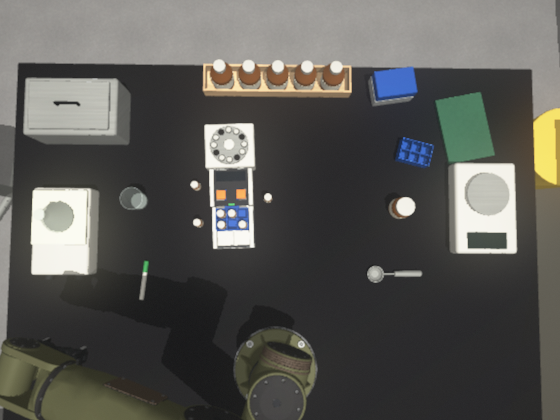

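View pics/wrist0.png

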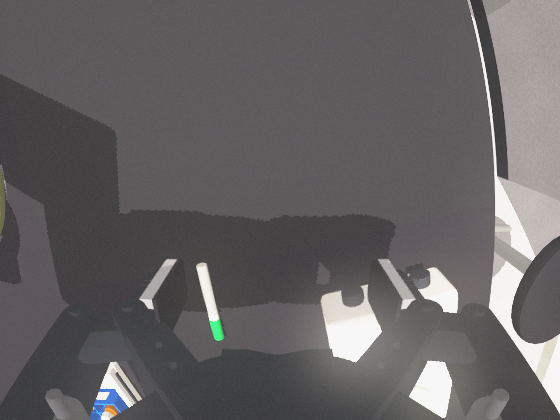

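The dock stands ahead of the robot, front towards it. In the top view the keys are at about (221,195) and (240,194), and in the scene view at about (286,250) and (301,267). I'll measure them in both.

```bash
cat > h.py <<'E'
from plant import *
import cv2,numpy as np
from scipy.spatial.transform import Rotation as R
def orange(p,min_a=15):
    h=cv2.cvtColor(p,cv2.COLOR_RGB2HSV)
    m=cv2.inRange(h,(5,170,130),(18,255,255))
    n,l,s,c=cv2.connectedComponentsWithStats(m)
    return [(s[i],c[i]) for i in range(1,n) if s[i][4]>=min_a],m
def ray(name,uv):
    c=calibration(name);Rm=cv2.Rodrigues(c['rvec'])[0]
    o=-Rm.T@c['tvec'];d=Rm.T@np.array([(uv[0]-c['cx'])/c['fx'],(uv[1]-c['cy'])/c['fy'],1]);return o,d
def onz(o,d,z): return o+d*(z-o[2])/d[2]
def wray(uv,st):
    c=calibration('wrist');v=np.array([(uv[0]-c['cx']),(uv[1]-c['cy'])]);r=np.hypot(*v);t=r/c['fx']
    d=np.array([*(v/r*np.sin(t)),np.cos(t)]) if r>0 else np.array([0,0,1.])
    M=c['mount'];q=st['tcp_rot'];T=R.from_quat([q[1],q[2],q[3],q[0]]).as_matrix()
    return T@M[:3,3]+st['tool_pos'],T@M[:3,:3]@d
E
python3 - <<'E'
from h import *
for n in ["scene","top"]:
    p=cv2.imread(f"pics/{n}0.png")[:,:,::-1].copy()
    for s,c in orange(p)[0]:
        print(n,s,c,onz(*ray(n,c),70))
q=observe()['tcp_rot'];print(R.from_quat([q[1],q[2],q[3],q[0]]).as_matrix().round(4))
E
```

```text
scene [279 248  14   9  28] [284.5  252.75] [543.54508783 115.1366342   70.        ]
scene [294 265  14   9  28] [299.64285714 269.78571429] [542.03353517 175.70853906  70.        ]
[[ 2.220e-01  9.751e-01 -2.000e-04]
 [ 9.751e-01 -2.220e-01 -9.000e-04]
 [-9.000e-04 -0.000e+00 -1.000e+00]]
```

```bash
python3 - <<'E'
from h import *
for n,b in [("scene",(240,235,325,280)),("top",(205,175,260,260))]:
    p=cv2.imread(f"pics/{n}0.png")
    c=p[b[1]:b[3],b[0]:b[2]];h=cv2.cvtColor(c,cv2.COLOR_BGR2HSV)
    m=cv2.inRange(h,(5,140,130),(25,255,255))
    k,l,s,ce=cv2.connectedComponentsWithStats(m)
    for i in range(1,k):
        if s[i][4]>10: print(n,s[i],ce[i]+b[:2],onz(*ray(n,ce[i]+b[:2]),70),h[l==i].mean(0))
    cv2.imwrite(f"pics/{n}0c.png",cv2.resize(c,None,fx=7,fy=7,interpolation=0))
E
```

```text
scene [69  0  8  3 11] [312.63636364 236.18181818] [455.3586892  114.42621981  70.        ] [ 13.         155.45454545 147.90909091]
scene [ 38   9  15  13 118] [285.27966102 250.3220339 ] [537.74395359 110.37117204  70.        ] [ 15.1779661  166.02542373 225.78813559]
scene [66 14  9  4 15] [309.66666667 251.        ] [488.93016696 146.01794009  70.        ] [ 12.86666667 153.4        144.13333333]
scene [ 53  25  16  14 127] [300.50393701 266.79527559] [535.23813898 170.08209416  70.        ] [ 15.33070866 165.57480315 225.98425197]
scene [75 24  8  3 12] [318.5  260.25] [487.54082063 179.81924778  70.        ] [ 13.         154.41666667 152.16666667]
top [11 15 10  9 81] [220.43209877 194.04938272] [533.36135376 168.81431284  70.        ] [ 15.18518519 154.16049383 240.60493827]
top [31 14 10 10 83] [240.27710843 193.27710843] [536.19431758 109.32219087  70.        ] [ 15.04819277 153.19277108 239.69879518]
```

View pics/top0c.png

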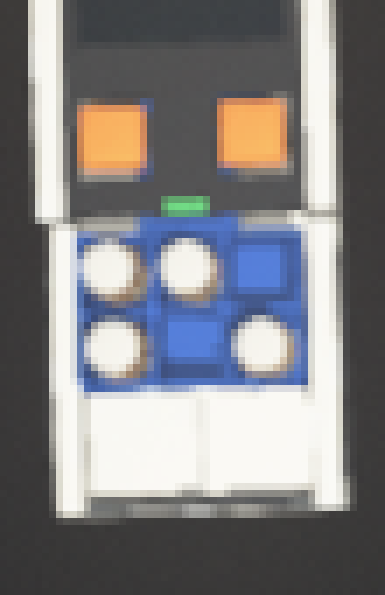

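The keys centre on about (535, 139.5) mm, and the dock's yaw is about +2.5°. The two views agree within about 2 mm. I'll move to a hover above them, with the jaws along the dock's y axis and about a 45 mm gap.

Emit:
servo_tool(
  hand=45,
  plan=[
    {"dp": [-15,25,0],"turn": -0.03},
    {"dp": [-33,55,0],"turn": -0.06},
    {"dp": [-52,86,0],"turn": -0.1},
    {"dp": [-71,118,0],"turn": -0.13},
    {"dp": [-90,150,0],"turn": -0.17},
    {"dp": [-109,182,0],"turn": -0.2},
    {"dp": [-128,213,0],"turn": -0.24},
    {"dp": [-147,245,0],"turn": -0.267},
  ],
)

```text
time: 0.82
tool_pos: [329.1, 336.9, 249.9]
tcp_rot: [0.0, 0.691, 0.723, -0.0]
ft_force: [0.6, 1.1, -0.2]
finger_gap: 44.8
```

```bash
cat > go.py <<'E'
from h import *
import sys
def goal(x,y,z,yaw):
    s=observe();q=s['tcp_rot'];T=R.from_quat([q[1],q[2],q[3],q[0]]).as_matrix()
    d=T.T@(np.array([x,y,z])-s['tool_pos']);a=np.arctan2(T[1,0],T[0,0])
    print('t',s['time'],'pos',s['tool_pos'].round(1),'yawx',a.round(4),'tilt',T[:,2].round(3),'gap',s['finger_gap'],'F',s['ft_force'].round(2));print('dp',d.round(1),'turn',-(yaw-a))
goal(*map(float,sys.argv[1:]))
E
python3 go.py 535 139.5 180 1.615
```

```text
t 0.8167 pos [329.1 336.9 249.9] yawx 1.6163 tilt [-0.    -0.001 -1.   ] gap 44.80559034324969 F [ 0.55  1.06 -0.21]
dp [-206.5  196.7   70. ] turn 0.0012513745688584876
```

Emit:
servo_tool(
  plan=[
    {"dp": [-26,25,8],"turn": 0},
    {"dp": [-55,52,18],"turn": 0},
    {"dp": [-82,78,27],"turn": 0},
    {"dp": [-110,105,36],"turn": 0},
    {"dp": [-138,131,45],"turn": 0},
    {"dp": [-165,157,54],"turn": 0},
    {"dp": [-190,181,63],"turn": 0},
    {"dp": [-206.5,196.5,70],"turn": 0},
  ],
)

```text
time: 1.48
tool_pos: [536.4, 137.0, 179.0]
tcp_rot: [0.0, 0.691, 0.722, -0.001]
ft_force: [0.7, 0.1, 0.0]
finger_gap: 44.8
```

Emit:
servo_tool(
  plan=[
    {"dp": [0,0,0],"turn": 0},
    {"dp": [0,0,0],"turn": 0},
  ],
)

```text
time: 1.65
tool_pos: [536.6, 136.0, 178.0]
tcp_rot: [-0.0, 0.692, 0.722, -0.001]
ft_force: [-0.6, 1.5, -0.1]
finger_gap: 45.1
```

```bash
python3 go.py 535 139.5 110 1.615; python3 - <<'E'
from h import *
s=observe()
p,d=capture('wrist');cv2.imwrite("pics/w1.png",p[:,:,::-1])
h=cv2.cvtColor(p,cv2.COLOR_RGB2HSV)
m=cv2.inRange(h,(8,150,120),(22,255,255))
k,l,st,c=cv2.connectedComponentsWithStats(m)
for i in range(1,k):
    if st[i][4]>150: print(st[i],c[i],onz(*wray(c[i],s),70),h[l==i].mean(0))
E
```

```text
t 1.65 pos [536.6 136.  178. ] yawx 1.6126 tilt [-0.003 -0.002 -1.   ] gap 45.118724144565384 F [-0.59  1.45 -0.11]
dp [ 3.7 -1.2 68. ] turn -0.002428307013506714
[391  91  18  29 171] [397.95321637 104.04093567] [449.4941011  220.91427865  70.        ] [ 14.26315789 178.86549708 205.14035088]
[222 188  37  38 236] [246.48305085 202.37288136] [529.55508963 112.61745284  70.        ] [ 16.99576271 213.02542373 238.11016949]
[ 301  188   38   38 1365] [319.36190476 206.53553114] [530.42896505 167.12804016  70.        ] [ 17.16263736 237.6        233.49450549]
[386 220  26  26 240] [395.42916667 228.625     ] [546.06607935 230.51956459  70.        ] [ 14.12916667 175.64166667 191.33333333]
```

View pics/w1.png

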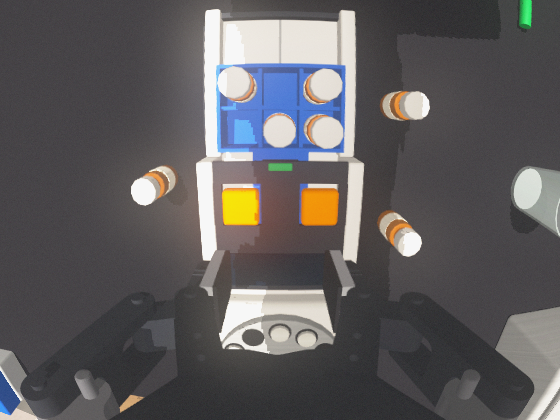

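The wrist view shows both keys in front of the open fingers, at about (241,206) and (320,206). The left-hand one, key_right, is over-exposed to yellow. I'll widen the hue range and fit them again.

```bash
cat > keys.py <<'E'
from h import *
def keys(z=70,save=None,box=(200,160,370,260)):
    s=observe();p,d=capture('wrist')
    if save: cv2.imwrite(save,p[:,:,::-1])
    x0,y0,x1,y1=box
    h=cv2.cvtColor(p[y0:y1,x0:x1],cv2.COLOR_RGB2HSV)
    m=cv2.inRange(h,(8,150,120),(34,255,255));m=cv2.morphologyEx(m,cv2.MORPH_OPEN,np.ones((3,3)))
    cs=cv2.findContours(m,cv2.RETR_EXTERNAL,cv2.CHAIN_APPROX_NONE)[0]
    out=[]
    for c in sorted(cs,key=cv2.contourArea)[-2:]:
        (u,v),(w,hh),a=cv2.minAreaRect(c);uv=np.array([u+x0,v+y0])
        P=onz(*wray(uv,s),z);out.append(P);print(uv.round(1),(round(w,1),round(hh,1),round(a,1)),P.round(1))
    out.sort(key=lambda P:-P[1]);L,Rr=out;e=L-Rr
    print('mid',((L+Rr)/2).round(1),'dist',np.linalg.norm(e),'yaw y-axis',np.arctan2(e[1],e[0]))
if __name__=='__main__': keys()
E
python3 keys.py
```

```text
[239.  206.5] (37.0, 36.0, 90.0) [532.8 107.9  70. ]
[318. 207.] (36.0, 36.0, 90.0) [530.6 167.2  70. ]
mid [531.7 137.5  70. ] dist 59.27280301488039 yaw y-axis 1.608597468640569
```

```bash
python3 go.py 533 138.5 108 1.611
```

```text
t 1.75 pos [535.9 137.5 179.1] yawx 1.6148 tilt [-0.001 -0.001 -1.   ] gap 44.878462582049934 F [-0.28  0.18 -0.02]
dp [ 1.2 -2.8 71.1] turn 0.003816031181365087
```

Emit:
servo_tool(
  plan=[
    {"dp": [0,-1,12],"turn": 0.004},
    {"dp": [1,-2,26],"turn": 0.004},
    {"dp": [1,-3,40],"turn": 0.004},
    {"dp": [1,-3,54],"turn": 0.004},
    {"dp": [1,-3,64],"turn": 0.004},
    {"dp": [1,-3,70],"turn": 0.004},
    {"dp": [1,-3,71],"turn": 0.004},
    {"dp": [1,-3,71],"turn": 0.004},
  ],
)

```text
time: 2.42
tool_pos: [532.8, 138.6, 108.4]
tcp_rot: [-0.0, 0.693, 0.721, -0.001]
ft_force: [0.1, 0.0, 0.6]
finger_gap: 44.8
```

```bash
python3 go.py 533 138.5 90 1.611; python3 - <<'E'
from h import *
s=observe();p,d=capture('wrist');cv2.imwrite("pics/w2.png",p[:,:,::-1])
p,d=capture('scene');cv2.imwrite("pics/s2.png",cv2.resize(p[200:330,200:380,::-1],None,fx=4,fy=4,interpolation=cv2.INTER_CUBIC))
E
```

```text
t 2.4167 pos [532.8 138.6 108.4] yawx 1.6113 tilt [-0.001 -0.001 -1.   ] gap 44.78382699638471 F [0.13 0.02 0.57]
dp [-0.1  0.2 18.4] turn 0.00033827707012212826
```

View pics/w2.png

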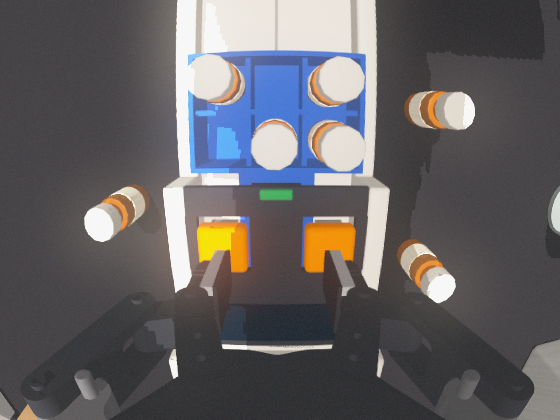

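View pics/s2.png

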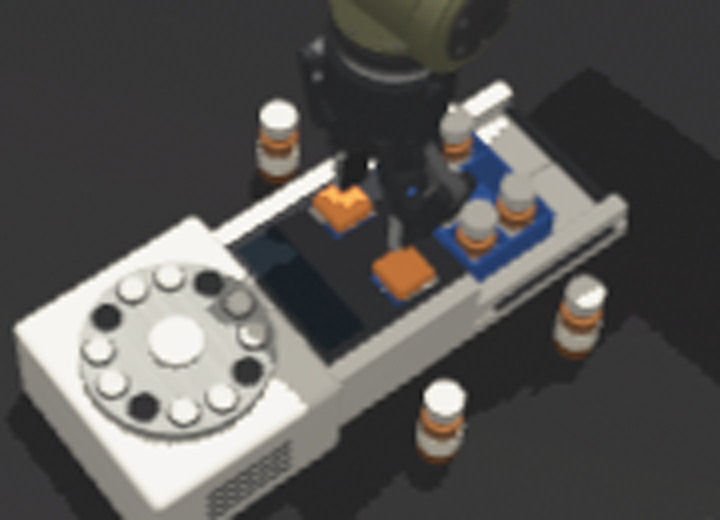

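The wrist view shows both fingertips just behind and above the keys: tips at about (217,255) and (337,255), keys at (222,247) and (329,247). I'll check their alignment by projection.

```bash
python3 - <<'E'
from h import *
c=calibration('wrist');M=np.linalg.inv(c['mount'])
for z in (14,19,38):
  for x in (-37,-22.4,22.4,37):
    P=(M@np.array([x,-11,z,1]))[:3];r=np.hypot(P[0],P[1]);t=np.arctan2(r,P[2]);print(z,x,(c['cx']+c['fx']*t*P[0]/r).round(1),(c['cy']+c['fx']*t*P[1]/r).round(1))
from keys import *
keys(box=(190,205,365,290))
p=cv2.imread('pics/w2.png')[190:300,170:390];cv2.imwrite('pics/w2c.png',cv2.resize(p,None,fx=3.6,fy=3.6,interpolation=cv2.INTER_CUBIC))
E
```

```text
14 -37 199.3 250.0
14 -22.4 229.5 250.5
14 22.4 325.3 250.6
14 37 355.5 250.1
19 -37 201.5 245.8
19 -22.4 230.9 246.3
19 22.4 323.8 246.4
19 37 353.2 245.9
38 -37 209.0 231.9
38 -22.4 235.6 232.1
38 22.4 319.1 232.2
38 37 345.7 232.0
[222.5 246.5] (49.0, 51.0, 90.0) [532.3 108.1  70. ]
[329.5 246.5] (49.0, 51.0, 90.0) [529.8 167.   70. ]
mid [531.  137.6  70. ] dist 58.90823462097376 yaw y-axis 1.6126403130977156
```

View pics/w2c.png

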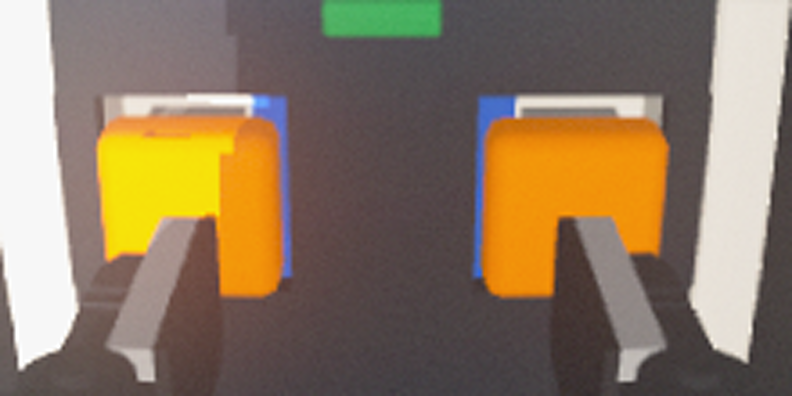

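Projection puts the tips at about 14 mm ahead of the TCP and the pads about 7 mm thick. A gap of 52 mm therefore centres the pads on the keys. I'll go down to just above them.

Emit:
servo_tool(
  hand=52.5,
  plan=[
    {"dp": [0,-1,3],"turn": 0},
    {"dp": [0,-1,7],"turn": 0},
    {"dp": [0,-1,12],"turn": 0},
    {"dp": [0,-1,16],"turn": 0},
    {"dp": [0,-1,18],"turn": 0},
    {"dp": [0,-1,18],"turn": 0},
    {"dp": [0,-1,18],"turn": 0},
    {"dp": [0,-1,18],"turn": 0},
  ],
)

```text
time: 3.23
tool_pos: [532.2, 138.3, 90.9]
tcp_rot: [0.0, 0.693, 0.721, -0.0]
ft_force: [0.3, -0.4, 0.1]
finger_gap: 52.7
```

```bash
python3 go.py 532 138.3 84 1.612; python3 - <<'E'
from h import *
s=observe();p,d=capture('wrist');p=p[190:300,170:390,::-1];cv2.imwrite('pics/w3.png',cv2.resize(p,None,fx=3.6,fy=3.6,interpolation=cv2.INTER_CUBIC))
E
```

```text
t 3.2333 pos [532.2 138.3  90.9] yawx 1.6109 tilt [ 0.    -0.001 -1.   ] gap 52.65998932112956 F [ 0.27 -0.42  0.08]
dp [-0.  -0.2  6.9] turn -0.0011264946438847012
```

View pics/w3.png

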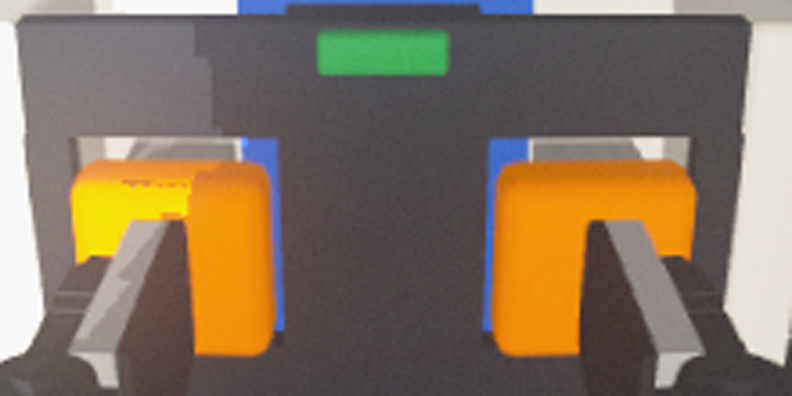

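The pads are over the caps, slightly outward and slightly to the rear. I'll trim that (gap 49, 1.5 mm towards the front) and approach contact.

Emit:
servo_tool(
  hand=49,
  plan=[
    {"dp": [0,-1.5,1],"turn": 0},
    {"dp": [0,-1.5,2],"turn": 0},
    {"dp": [0,-1.5,3],"turn": 0},
    {"dp": [0,-1.5,4],"turn": 0},
    {"dp": [0,-1.5,4],"turn": 0},
  ],
)

```text
time: 3.7
tool_pos: [530.6, 138.2, 86.8]
tcp_rot: [0.0, 0.693, 0.721, -0.0]
ft_force: [0.1, 0.2, 0.3]
finger_gap: 49.2
```

Emit:
servo_tool(
  plan=[
    {"dp": [0,0,0.7],"turn": 0},
    {"dp": [0,0,1.4],"turn": 0},
    {"dp": [0,0,2],"turn": 0},
    {"dp": [0,0,2],"turn": 0},
  ],
)

```text
time: 4.03
tool_pos: [530.7, 138.3, 85.2]
tcp_rot: [0.0, 0.693, 0.721, -0.0]
ft_force: [-2.6, -0.4, 6.0]
finger_gap: 48.9
```

There is contact at TCP z of about 85.5, with 6 N on the tool. A quick look before pressing.

```bash
python3 - <<'E'
from h import *
s=observe();print(s['ft_force'],s['moment'],s['tool_pos']);p,d=capture('wrist');p=p[190:300,170:390,::-1];cv2.imwrite('pics/w4.png',cv2.resize(p,None,fx=3.6,fy=3.6,interpolation=cv2.INTER_CUBIC))
E
```

```text
[-2.55808167 -0.44555659  6.0050305 ] [-0.09117411  0.46813538 -0.01870912] [530.74828749 138.30142276  85.23134598]
```

View pics/w4.png

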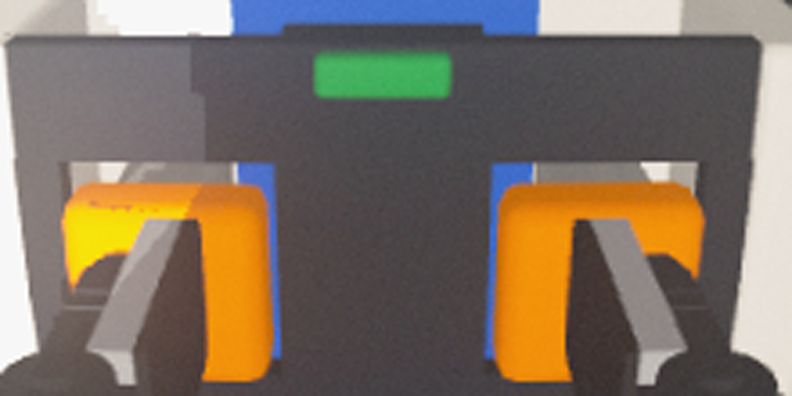

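Both tips are centred on the keys. Pressing now.

Emit:
servo_tool(
  plan=[
    {"dp": [0,0,1.5],"turn": 0},
    {"dp": [0,0,3],"turn": 0},
    {"dp": [0,0,4.5],"turn": 0},
    {"dp": [0,0,6],"turn": 0},
    {"dp": [0,0,7.2],"turn": 0},
    {"dp": [0,0,8.2],"turn": 0},
    {"dp": [0,0,9],"turn": 0},
    {"dp": [0,0,9],"turn": 0},
  ],
)

```text
time: 4.75
tool_pos: [530.8, 138.3, 78.0]
tcp_rot: [0.001, 0.693, 0.721, -0.0]
ft_force: [-11.8, -2.7, 22.7]
finger_gap: 49.1
```

Emit:
servo_tool(
  plan=[
    {"dp": [0,0,2],"turn": 0},
    {"dp": [0,0,2.2],"turn": 0},
    {"dp": [0,0,2.2],"turn": 0},
    {"dp": [0,0,2.2],"turn": 0},
  ],
)

```text
time: 5.08
tool_pos: [530.9, 138.3, 77.9]
tcp_rot: [0.001, 0.693, 0.721, 0.0]
ft_force: [-15.4, -3.5, 28.8]
finger_gap: 49.1
```

```bash
python3 - <<'E'
from h import *
s=observe();print(s['time'],s['ft_force'],s['tool_pos']);p,d=capture('wrist');cv2.imwrite('pics/w5.png',p[:,:,::-1])
E
```

```text
5.0833 [-15.39114863  -3.52554521  28.75329314] [530.89169808 138.31844234  77.94916404]
```

View pics/w5.png

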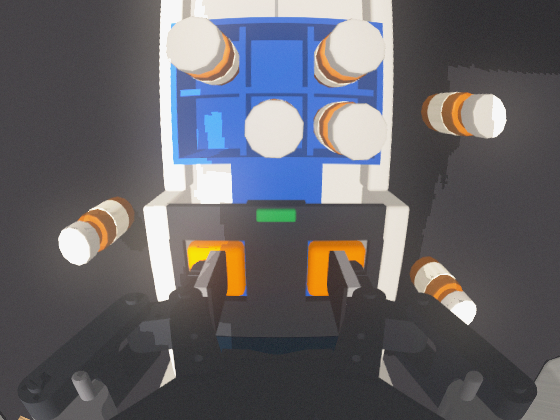

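The rack is moving: a gap has opened behind its rear wall at v≈165–200. Both keys look flush. Holding.

Emit:
servo_tool(
  plan=[
    {"dp": [0,-0.3,2],"turn": 0},
    {"dp": [0,-0.3,2],"turn": 0},
    {"dp": [0,-0.3,2],"turn": 0},
    {"dp": [0,-0.3,2],"turn": 0},
    {"dp": [0,-0.3,2],"turn": 0},
    {"dp": [0,-0.3,2],"turn": 0},
    {"dp": [0,-0.3,2],"turn": 0},
    {"dp": [0,-0.3,2],"turn": 0},
  ],
)

```text
time: 5.8
tool_pos: [530.8, 138.3, 78.0]
tcp_rot: [0.001, 0.693, 0.721, 0.0]
ft_force: [-11.9, -3.6, 26.3]
finger_gap: 49.1
```

Emit:
servo_tool(
  plan=[
    {"dp": [0,-0.3,2],"turn": 0},
    {"dp": [0,-0.3,2],"turn": 0},
    {"dp": [0,-0.3,2],"turn": 0},
    {"dp": [0,-0.3,2],"turn": 0},
    {"dp": [0,-0.3,2],"turn": 0},
    {"dp": [0,-0.3,2],"turn": 0},
    {"dp": [0,-0.3,2],"turn": 0},
    {"dp": [0,-0.3,2],"turn": 0},
  ],
)

```text
time: 6.47
tool_pos: [530.8, 138.3, 78.0]
tcp_rot: [0.001, 0.693, 0.721, 0.001]
ft_force: [-12.3, -3.4, 25.7]
finger_gap: 49.6
```

Emit:
servo_tool(
  plan=[
    {"dp": [0,0,2],"turn": 0},
    {"dp": [0,0,2],"turn": 0},
    {"dp": [0,0,2],"turn": 0},
    {"dp": [0,0,2],"turn": 0},
    {"dp": [0,0,2],"turn": 0},
    {"dp": [0,0,2],"turn": 0},
    {"dp": [0,0,2],"turn": 0},
    {"dp": [0,0,2],"turn": 0},
  ],
)

```text
time: 7.13
tool_pos: [530.8, 138.3, 78.0]
tcp_rot: [0.001, 0.693, 0.721, 0.001]
ft_force: [-13.8, -4.3, 27.3]
finger_gap: 49.3
```

```bash
python3 - <<'E'
from h import *
s=observe();print(s['time'],s['ft_force'],s['tool_pos']);p,d=capture('wrist');cv2.imwrite('pics/w6.png',p[:,:,::-1])
p,d=capture('top');cv2.imwrite('pics/t6.png',cv2.resize(p[165:265,190:290,::-1],None,fx=6,fy=6,interpolation=cv2.INTER_CUBIC))
E
```

```text
7.1333 [-13.75394113  -4.25804014  27.25995552] [530.83458811 138.3370067   77.98362867]
```

View pics/w6.png

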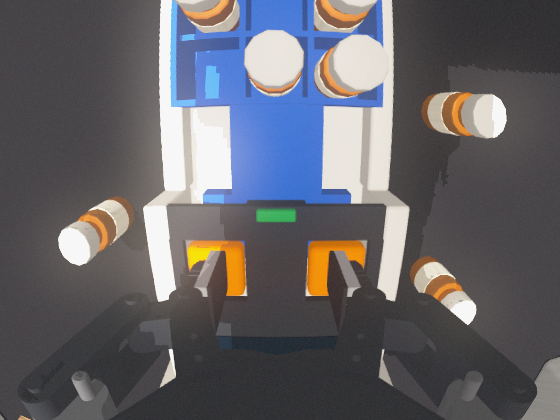

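View pics/t6.png

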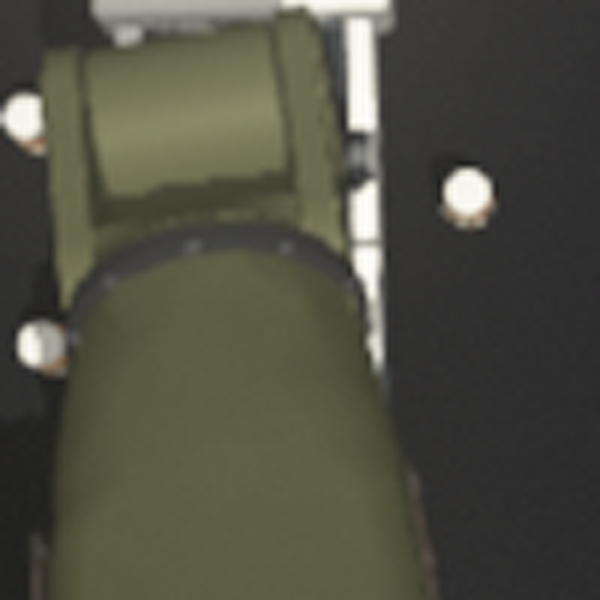

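The rack has moved well forward; the top edge of its rear wall is now at v≈106. I'll hold longer and measure that edge until it stops.

Emit:
servo_tool(
  plan=[
    {"dp": [0,0,2],"turn": 0},
    {"dp": [0,0,2],"turn": 0},
    {"dp": [0,0,2],"turn": 0},
    {"dp": [0,0,2],"turn": 0},
    {"dp": [0,0,2],"turn": 0},
    {"dp": [0,0,2],"turn": 0},
    {"dp": [0,0,2],"turn": 0},
    {"dp": [0,0,2],"turn": 0},
  ],
)

```text
time: 7.9
tool_pos: [530.8, 138.3, 78.0]
tcp_rot: [0.002, 0.693, 0.721, 0.001]
ft_force: [-14.6, -4.7, 27.4]
finger_gap: 49.0
```

Emit:
servo_tool(
  plan=[
    {"dp": [0,0,2],"turn": 0},
    {"dp": [0,0,2],"turn": 0},
    {"dp": [0,0,2],"turn": 0},
    {"dp": [0,0,2],"turn": 0},
    {"dp": [0,0,2],"turn": 0},
    {"dp": [0,0,2],"turn": 0},
    {"dp": [0,0,2],"turn": 0},
    {"dp": [0,0,2],"turn": 0},
  ],
)

```text
time: 8.57
tool_pos: [530.8, 138.3, 78.0]
tcp_rot: [0.002, 0.693, 0.721, 0.001]
ft_force: [-14.7, -3.1, 28.0]
finger_gap: 48.9
```

```bash
cat > rk.py <<'E'
from h import *
import sys
s=observe();print(s['time'],s['ft_force'],s['tool_pos']);p,d=capture('wrist');cv2.imwrite(f'pics/{sys.argv[1]}.png',p[:,:,::-1])
E
cat > edge.py <<'E'
from h import *
import sys
s=observe()
for n in sys.argv[1:]:
    p=cv2.imread(f'pics/{n}.png');h=cv2.cvtColor(p,cv2.COLOR_BGR2HSV);m=cv2.inRange(h,(100,150,60),(125,255,255))
    r=[]
    for u in (205,215,350,360):
        v=np.where(m[:185,u])[0].max();r.append((v,((onz(*wray((u,v),s),54)[:2]-[531,137.6])@[.999,.042]).round(1)+40))
    print(n,r)
E
python3 rk.py w7; python3 edge.py w5 w6 w7
```

```text
8.5667 [-14.74799484  -3.09731885  27.99360722] [530.82050248 138.31831108  77.95763302]
w5 [(np.int64(132), np.float64(-25.299999999999997)), (np.int64(148), np.float64(-17.799999999999997)), (np.int64(162), np.float64(-11.299999999999997)), (np.int64(163), np.float64(-10.899999999999999))]
w6 [(np.int64(77), np.float64(-50.8)), (np.int64(65), np.float64(-56.099999999999994)), (np.int64(104), np.float64(-38.2)), (np.int64(105), np.float64(-38.0))]
w7 [(np.int64(82), np.float64(-48.400000000000006)), (np.int64(82), np.float64(-48.2)), (np.int64(184), np.float64(-0.7000000000000028)), (np.int64(90), np.float64(-45.0))]
```

View pics/w7.png

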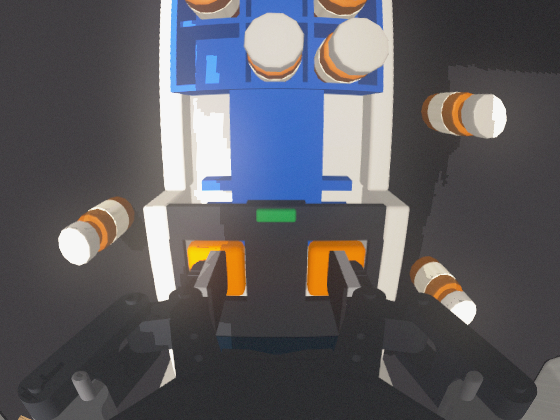

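The rear edge is at dock x≈-45 mm; fully out should be -47. I'll keep holding.

Emit:
servo_tool(
  plan=[
    {"dp": [0,0,2],"turn": 0},
    {"dp": [0,0,2],"turn": 0},
    {"dp": [0,0,2],"turn": 0},
    {"dp": [0,0,2],"turn": 0},
    {"dp": [0,0,2],"turn": 0},
    {"dp": [0,0,2],"turn": 0},
    {"dp": [0,0,2],"turn": 0},
    {"dp": [0,0,2],"turn": 0},
  ],
)

```text
time: 9.28
tool_pos: [530.8, 138.3, 78.0]
tcp_rot: [0.002, 0.693, 0.721, 0.001]
ft_force: [-14.1, -2.8, 27.3]
finger_gap: 48.9
```

Emit:
servo_tool(
  plan=[
    {"dp": [0,0,2],"turn": 0},
    {"dp": [0,0,2],"turn": 0},
    {"dp": [0,0,2],"turn": 0},
    {"dp": [0,0,2],"turn": 0},
    {"dp": [0,0,2],"turn": 0},
    {"dp": [0,0,2],"turn": 0},
    {"dp": [0,0,2],"turn": 0},
    {"dp": [0,0,2],"turn": 0},
  ],
)

```text
time: 9.95
tool_pos: [530.8, 138.3, 78.0]
tcp_rot: [0.002, 0.693, 0.721, 0.001]
ft_force: [-14.4, -3.6, 27.8]
finger_gap: 48.8
```

```bash
python3 rk.py w8; python3 edge.py w7 w8 | grep -o "^w.\|[^(]*$"; python3 - <<'E'
import cv2,numpy as np
a=cv2.imread('pics/w7.png').astype(int);b=cv2.imread('pics/w8.png').astype(int);print(np.abs(a-b)[:200,170:390].mean(),np.abs(a-b)[200:300,50:130].mean())
E
```

```text
9.95 [-14.41861941  -3.60387369  27.81580815] [530.81252493 138.32197727  77.95539775]
w7
-45.0))]
w8
-45.0))]
1.5357575757575757 1.761875
```

Emit:
servo_tool(
  plan=[
    {"dp": [0,0,2],"turn": 0},
    {"dp": [0,0,2],"turn": 0},
    {"dp": [0,0,2],"turn": 0},
    {"dp": [0,0,2],"turn": 0},
    {"dp": [0,0,2],"turn": 0},
    {"dp": [0,0,2],"turn": 0},
    {"dp": [0,0,2],"turn": 0},
    {"dp": [0,0,2],"turn": 0},
  ],
)

```text
time: 10.67
tool_pos: [530.8, 138.3, 78.0]
tcp_rot: [0.002, 0.693, 0.721, 0.001]
ft_force: [-13.9, -3.6, 27.5]
finger_gap: 49.3
```

Emit:
servo_tool(
  plan=[
    {"dp": [0,0,2],"turn": 0},
    {"dp": [0,0,2],"turn": 0},
    {"dp": [0,0,2],"turn": 0},
    {"dp": [0,0,2],"turn": 0},
    {"dp": [0,0,2],"turn": 0},
    {"dp": [0,0,2],"turn": 0},
    {"dp": [0,0,2],"turn": 0},
    {"dp": [0,0,2],"turn": 0},
  ],
)

```text
time: 11.33
tool_pos: [530.8, 138.3, 78.0]
tcp_rot: [0.002, 0.693, 0.721, 0.002]
ft_force: [-15.4, -2.8, 28.3]
finger_gap: 49.2
```

```bash
python3 rk.py w9; python3 edge.py w7 w8 w9 | grep -o "^w.\|[^(]*$"; python3 - <<'E'
import cv2,numpy as np
a=cv2.imread('pics/w9.png').astype(int);b=cv2.imread('pics/w8.png').astype(int);print(np.abs(a-b)[:200,170:390].mean(),np.abs(a-b)[200:300,50:130].mean())
from h import *
p,d=capture('scene');cv2.imwrite("pics/s9.png",cv2.resize(p[200:330,200:380,::-1],None,fx=4,fy=4,interpolation=cv2.INTER_CUBIC))
E
```

```text
11.3333 [-15.35733865  -2.76552454  28.27090984] [530.83255329 138.33600436  77.96324977]
w7
-44.900000000000006))]
w8
-44.900000000000006))]
w9
-44.900000000000006))]
1.5966060606060606 1.8089166666666667
```

View pics/w9.png

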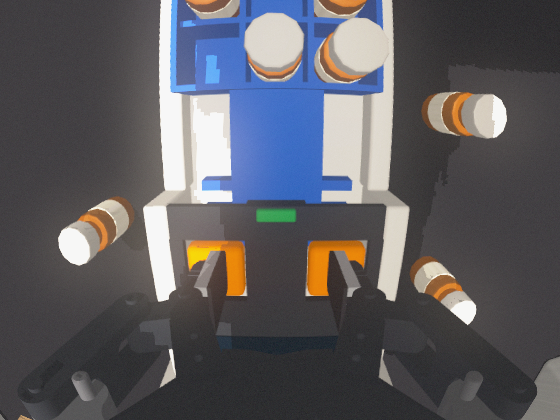

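View pics/s9.png

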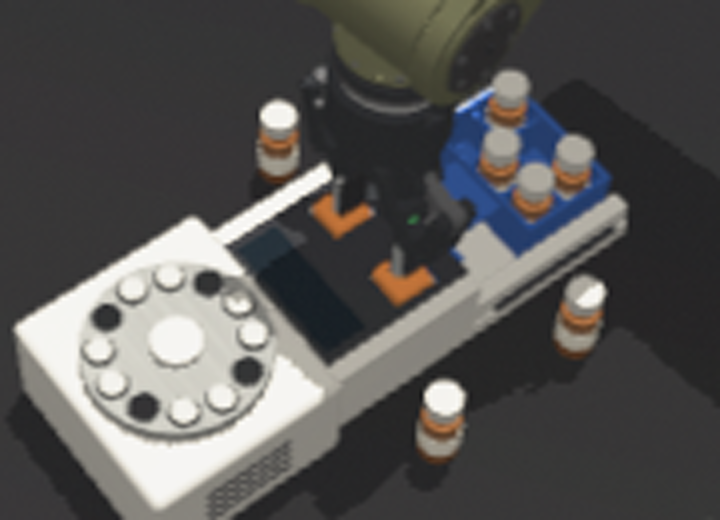

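The rack has been still for 2.8 s in images w7–w9, and the scene view shows it at the front end. I'll release straight up.

Emit:
servo_tool(
  plan=[
    {"dp": [0,0,-3],"turn": 0},
    {"dp": [0,0,-7],"turn": 0},
    {"dp": [0,0,-12],"turn": 0},
    {"dp": [0,0,-20],"turn": 0},
    {"dp": [0,0,-35],"turn": 0},
    {"dp": [0,0,-55],"turn": 0},
    {"dp": [0,0,-80],"turn": 0},
    {"dp": [0,0,-100],"turn": 0},
  ],
)

```text
time: 12.1
tool_pos: [530.4, 138.4, 179.8]
tcp_rot: [0.002, 0.693, 0.721, 0.002]
ft_force: [0.9, -0.1, -0.9]
finger_gap: 49.3
```

Emit:
servo_tool(
  plan=[
    {"dp": [0,0,-20],"turn": 0},
    {"dp": [0,0,-40],"turn": 0},
    {"dp": [0,0,-55],"turn": 0},
    {"dp": [0,0,-60],"turn": 0},
    {"dp": [0,0,-60],"turn": 0},
    {"dp": [0,0,-60],"turn": 0},
  ],
)

```text
time: 12.6
tool_pos: [529.8, 138.4, 239.1]
tcp_rot: [0.002, 0.693, 0.721, 0.002]
ft_force: [-0.3, 0.1, -0.0]
finger_gap: 49.1
```

```bash
python3 rk.py w10; python3 - <<'E'
from h import *
p,d=capture('scene');cv2.imwrite("pics/s10.png",cv2.resize(p[200:330,200:380,::-1],None,fx=4,fy=4,interpolation=cv2.INTER_CUBIC))
E
```

```text
12.6 [-0.26994579  0.05833107 -0.04397675] [529.82905837 138.42490922 239.12160493]
```

View pics/w10.png

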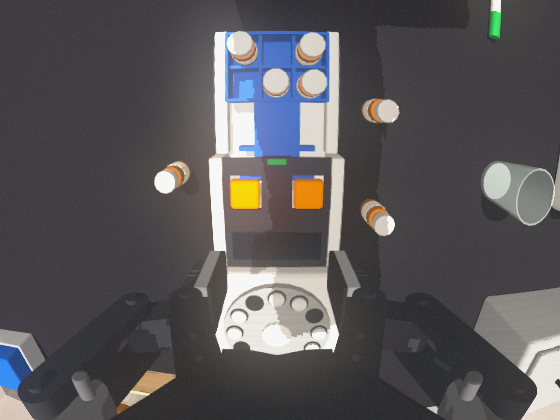

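View pics/s10.png

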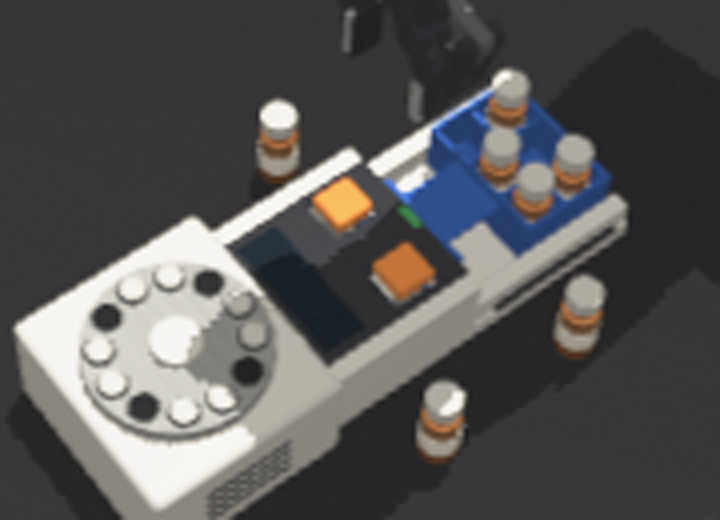

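The keys have sprung up, the rack is at the front end with its four vials upright, and the bystanders are in place. One numeric check of rack position and key height, then hand in.

```bash
python3 - <<'E'
from h import *
from keys import keys
s=observe();keys(70)
p=cv2.imread('pics/w10.png');h=cv2.cvtColor(p,cv2.COLOR_BGR2HSV);m=cv2.inRange(h,(100,120,50),(125,255,255))
for u in (232,240,310,322):
    v=np.where(m[:125,u])[0];e=[((onz(*wray((u,x),s),54)[:2]-[531,137.6])@[.999,.042]).round(1)+40 for x in (v.min(),v.max())];print(u,v.min(),v.max(),e)
E
```

```text
[308.5 194. ] (30.0, 29.0, 90.0) [530.5 167.5  70. ]
[244.5 193.5] (29.0, 29.0, 90.0) [532.5 107.9  70. ]
mid [531.5 137.7  70. ] dist 59.6142289937762 yaw y-axis 1.6045424421193888
232 32 101 [np.float64(-113.0), np.float64(-45.599999999999994)]
240 65 101 [np.float64(-80.0), np.float64(-45.400000000000006)]
310 31 101 [np.float64(-113.4), np.float64(-45.3)]
322 32 101 [np.float64(-112.9), np.float64(-45.599999999999994)]
```

```bash
python3 -c "
from plant import *
print(observe()['time'],observe()['ft_force']);close_job()"
```

```text
12.75 [ 0.27280524 -0.19750522 -0.29127556]
the job is handed in; nothing more can be done
```

I pressed both orange keys down together, one fingertip on each, and kept them at the bottom stop from about 4.7 s to 11.3 s. The rack slid out to the front in that time. I then lifted straight up and handed the job in at 12.75 s; no verdict was reported.

**Rack:** it did not move over the last 2.8 s of the hold. In the last wrist picture its centre reads about dock x = -79.4 mm. The nominal value is -81 mm and the allowed range is -84 to -78 mm, so it reads 1.6 mm short. That is within the roughly 2 mm calibration error.

**Keys:** in the scene and wrist views both stand up again, but I did not measure their heights directly. In the wrist picture their spacing is 59.6 mm when taken at the 70 mm "up" height. It should be 60 mm.

**Vials and bench:** in the same views the four vials stand upright in the rack, and I saw no sign that anything else had moved. I did not measure the positions of the other items.

**Forces:** the tool force is near zero now. During the press it reached about 29 N vertically, with an unexpected 15 N sideways push that caused no visible slip.

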